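# Roll a wrist pin home on the bench gauge

## Task

On the blue gauge plate, roll the loose steel wrist pin along the lane by pushing its side, slowly and square, until it meets the yellow shoe and carries it on into the red band, right up against its hidden buffer. Hold the pin pressed there with about 10 N for a second to seat it, never ramming it, then back away and leave the pin lying still and square against the shoe. Do not lift the pin, do not touch the shoe yourself, and leave everything else on the bench where it is.

Things in the scene. Friction and masses are not known exactly. Their poses are not given: they have to be found in the camera images.
- plate: Blue gauge plate fixed on the bench, 360 (its x, the lane) x 160 (y) x 20 mm; origin at the centre of its underside, so its top is at z = +20 mm. The lane runs along its x; +x leads to the shoe and behind it the fixed grey head block, 45 mm tall above the plate, its near face at x = +110 to +136 mm. Two guide rails 10 mm tall above the plate top run from x = -160 to +40 mm, their inner faces at y = -53 and +53 mm.
- mark (a point): Centre line of the red band (30 mm wide) painted across the plate, on the plate's top, at plate x = +59 mm; axes as the plate. The head block was clamped by hand, so when the shoe meets its buffer the pin's centre may be anywhere from 13 mm short of to 13 mm beyond this line: the buffer shows itself only by the push it takes.
- pin_center (a point): Centre of the wrist pin, a loose polished steel tube with a brass band near one end, 32 mm in diameter, 90 mm long, about 0.4 kg (0.3 to 0.55), lying on the plate's top in the lane between the rails, centre 16 mm above the top. Its y axis is the pin's axis; it starts up to 0.15 rad off square to the lane. It is slippery, rolls easily and rolls on for a few centimetres if pushed fast and let go; rubbing on the plate takes 1 to 3 N of the push on it.
- shoe: Yellow sliding shoe, 84 mm wide (y), 30 mm tall, 16 mm thick, on two rods from the head block; origin at the centre of the flat upright face that meets the pin, 18 mm above the plate's top; axes as the plate (x points into the shoe). It slides only along the plate's +x, drags with about 3 N and stays where it is left; 18 to 30 mm from where it starts it meets a rubber buffer, which stops it with about 0.1 mm of give per N.
- piston: Bystander: upright aluminium piston, 82 mm across, 55 mm tall, beside the plate; origin under its centre.
- spring_seat: Bystander: dark steel ring 44 mm across, 12 mm tall, beside the plate; origin under its centre.
- bearing: Bystander: brass ring 52 mm across, 16 mm tall, beside the plate; origin under its centre.
- tappet: Bystander: upright dark steel tappet 24 mm across, 48 mm tall, beside the plate; origin under its centre.
- wrench: Bystander: steel wrench lying to the right of the plate; origin under its middle.
- jar: Bystander: jar with a red cap, 66 mm across, 70 mm tall, left of the plate; origin under its centre.
- cup: Bystander: steel cup, 76 mm across, 75 mm tall, right of the plate; origin under its centre.
Mind the look-alikes: they are no part of the job. Of the things like the part that bears pin_center, leave any that is purple; of the rest the smaller one is meant.

How it is judged:
By the outcome, as a careful person would: the job done as asked, in the order asked, and still so for the second after the job is handed in, with the robot touching nothing.
It also fails if it takes over 67 s, if anything falls off the work surface, if the arm or the gripper's body presses on something with over 40 N, if the wrist force passes 120 N, or if a joint passes its speed limit or range.

## Robot

A 6-joint arm with a two-finger parallel gripper is mounted at the origin on the work surface. World frame = base frame: x ahead of the robot, y to its left, z up, the work surface at z = 0. Lengths are in m, angles in rad, forces in N, time in s.
With the tool pointing down it reaches from about 0.375 to 0.975 m from the base axis. Payload 3.8 kg.
Tool frame: the origin (TCP) lies on the centre line of the jaws, within the pads' length; the fingertips stand 14 mm ahead of it and the grasp point (between the pads) lies 5 mm behind it; x points along the fingers, y is the direction in which the jaws open and shut, and the axes are right-handed (so a half turn about x gives the same grasp; the last joint's range is limited). The gripper opens to 85 mm and grips with 20 to 120 N. Pads are 22 mm wide; open, the fingers measure 114 mm over their backs; the gripper's body (76 mm by 85 mm) begins 54 mm behind the grasp point. The pads swing forward as they close: fully open they stand 13 mm farther back than shut.
Start: joints at [1.164, 0.264, 1.604, -0, 1.274, -0.037], TCP at [0.244, 0.629, 0.245] pointing down, gripper open.
Joint ranges: [-2.63, 2.63], [-0.94, 2.18], [0.31, 2.57], [-1.31, 4.45], [0, 2.66], [-2.55, 2.55]. Speed limits (rad/s): [2.57, 2.57, 3.14, 3.14, 3.14, 3.14].

## Interface

Orientations are given as a rotation vector (axis times angle).
In Python, from workcell import bot gives the robot as it stands.
- The arm moves only by the shell command python3 -m creep 'ROWS' [FORCE]. ROWS is JSON, a list of rows, each an object with "grip": the finger opening in cm, from 0 to 8.54; "dp": the shift along the tool's x, y, z in cm, a list of three; "rotation": the turn, a rotation vector about the tool's x, y, z in rad, a list of three. A call has 1 to 5 rows; each row is the pose to reach, as a shift and turn from the pose commanded when the call began, along the tool's axes at that moment; what a row does not reach only later rows make up. A row lasts 1/12 s, in which the tool goes at most 41.7 mm and 7.16 degrees, less where a joint would pass 70% of its speed; a pose out of reach is approached as far as the arm can. A call with a gripper value outside its range is refused whole. The fingers move at their own pace and stop on an object; FORCE is the grip in N (left out, the last holds). Time passes only in rows, so rows that repeat a pose let the fingers close. It gives the time, the measured TCP pose, the force and the opening at its end, in the units of the state.
- bot.read_state(): the state, without advancing time (a new reading comes with each control period).
- bot.read_camera(name): name is "scene" or "side" or "wrist"; returns (picture, depth): 480x640x3 uint8, red, green, blue; 480x640 float32, m along the optical axis (not along the pixel's ray), 0 where there is no reading.
- bot.get_calibration(name): a dict with "fx", "fy", "cx", "cy" (pixels), "rvec" (rotation vector, rad) and "tvec" (3), from world to camera coordinates, as OpenCV has them. Camera axes: x right, y down, z forward; pixel columns grow to the right and rows downward; lengths in m; the calibration is good to about 2 mm. The wrist camera is an equidistant fisheye: a pixel r from the principal point sees the ray r / f radians off the axis. A picture is of the moment at which its call begins: read the wrist's pose just before it. get_calibration takes no time and is no camera call; for the wrist camera it gives the pose at the moment of the call.
- bot.finish_job(): hands the job in, once; it reports no verdict.
The state is a dict: "time": time; "q": joint angles; "joint_vel": joint speeds; "joint_torque": joint torques, N m; "tool_pos": TCP position; "tcp_rot": TCP orientation; "wrist_force": force on the tool from outside, world axes, zero at the start; "torque": the same for the moment, N m; "width": opening from 0.0 (shut) to 1.0 (fully open).
Only numpy, scipy, OpenCV 4.12 (cv2) and the standard library are available. Lean on these libraries where they do the work, as an engineer would, in place of code of your own. Each camera call takes 0.05 s, during which the arm holds its last target.

## Working session

There is one attempt and no reset: what is moved stays moved. The work goes in short steps, Python scripts to look and compute and a shell command to move; the robot and the scene stay as the last step left them, time stands still between calls to the robot, and variables do not carry over. Pictures are saved under pics/ and viewed, and the job is handed in when it is done.

```bash
ls; mkdir -p pics
cat > h.py <<'E'
import numpy as np,cv2
from workcell import bot
def grab(n,f):
    c=bot.get_calibration(n); im,d=bot.read_camera(n)
    cv2.imwrite(f'pics/{f}.png',im[:,:,::-1]); np.savez(f'pics/{f}.npz',im=im,d=d,**{k:np.array(v) for k,v in c.items()})
def ray(z,u,v,fish=False):
    x=(u-z['cx'])/z['fx'];y=(v-z['cy'])/z['fy']
    if fish:
        r=np.hypot(x,y);s=np.sin(r)/max(r,1e-9);d=np.array([x*s,y*s,np.cos(r)])
    else: d=np.array([x,y,1.])
    R,_=cv2.Rodrigues(z['rvec']);return -R.T@z['tvec'],R.T@d
def atz(z,u,v,h,fish=False):
    o,d=ray(z,u,v,fish);return o+d*(h-o[2])/d[2]
def atd(z,u,v,fish=False):
    o,d=ray(z,u,v,fish)
    R,_=cv2.Rodrigues(z['rvec']); dep=z['d'][int(round(v)),int(round(u))]
    return o+d*dep/(R@d)[2]
E
python3 - <<'E'
from h import *
s=bot.read_state();print(s)
for n in('scene','side','wrist'):
    grab(n,n+'0'); print(n,bot.get_calibration(n))
E
```

```text
pics
{'time': 0.0, 'q': array([ 1.16409543e+00,  2.64789938e-01,  1.60539441e+00,  1.06810520e-05,
        1.27370586e+00, -3.69062523e-02]), 'joint_vel': array([-1.09848077e-03, -6.72719575e-04,  3.33207481e-05,  5.81910584e-04,
        2.27835737e-03, -6.50727427e-04]), 'joint_torque': array([-2.60356101e-03, -5.15127826e+01, -3.67296517e+01, -3.21399384e-04,
        1.33569460e-02,  1.90745970e-05]), 'tool_pos': array([0.24368181, 0.62871574, 0.24392619]), 'tcp_rot': array([ 0.28839257,  1.55176962, -0.29192634]), 'wrist_force': array([-0.37074049, -0.32218999, -0.27493162]), 'torque': array([-0.0283001 , -0.04747098, -0.06095767]), 'width': 1.0018301188520529}
scene {'fx': 479.00522947811584, 'fy': 479.00522947811584, 'cx': 324.9532124322393, 'cy': 237.08539011496873, 'rvec': array([ 2.09127526,  1.06058273, -0.50810044]), 'tvec': array([-0.28586128, -0.24028847,  1.26282763])}
side {'fx': 471.3807031241752, 'fy': 471.3807031241752, 'cx': 319.6294516251021, 'cy': 248.50288581788053, 'rvec': array([ 2.14712951, -0.48924526,  0.22467433]), 'tvec': array([-0.45030823,  0.1401305 ,  0.84982104])}
wrist {'fx': 371.64829954431775, 'fy': 371.64829954431775, 'cx': 321.0793479049321, 'cy': 239.1193447132178, 'rvec': array([-2.36685314, -1.62294111, -0.25704708]), 'tvec': array([-0.67486201, -0.03994596,  0.38064831])}
```

View pics/scene0.png

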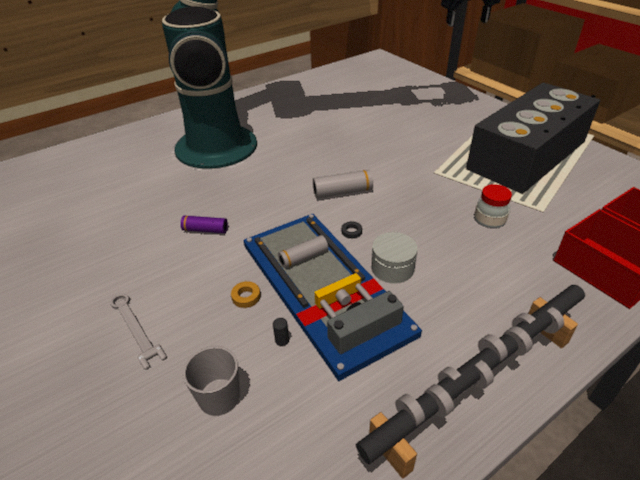

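View pics/side0.png

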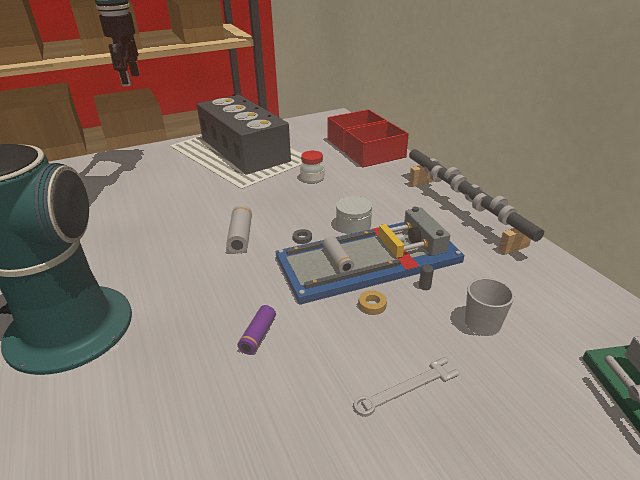

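View pics/wrist0.png

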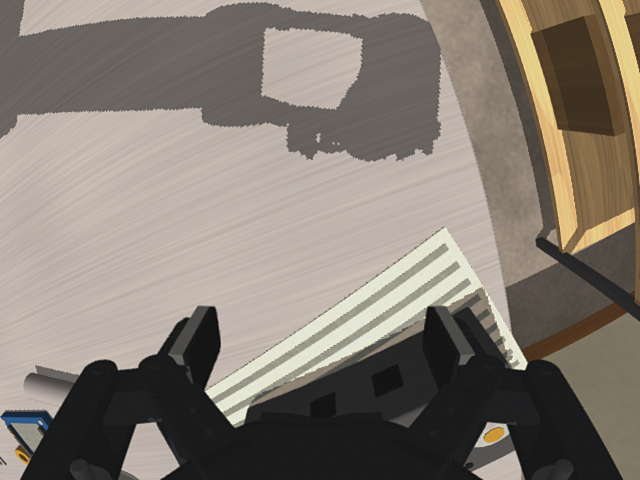

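Candidates in the scene view: the purple pin (204,225), the grey tube on the bench (343,184) and the grey tube in the lane (304,252). The purple one is out. I'll measure the other two and crop closer.

Run:
```python
from h import *
a=cv2.imread('pics/scene0.png')[205:380,235:425]; cv2.imwrite('pics/c1.png',cv2.resize(a,None,fx=4,fy=3.42 and 4,interpolation=2)[:600] if 0 else cv2.resize(a,(760,700),interpolation=2)[0:600])
b=cv2.imread('pics/side0.png')[195:305,265:475]; cv2.imwrite('pics/c2.png',cv2.resize(b,(798,418),interpolation=2))
```

```text
(no output)
```

View pics/c1.png

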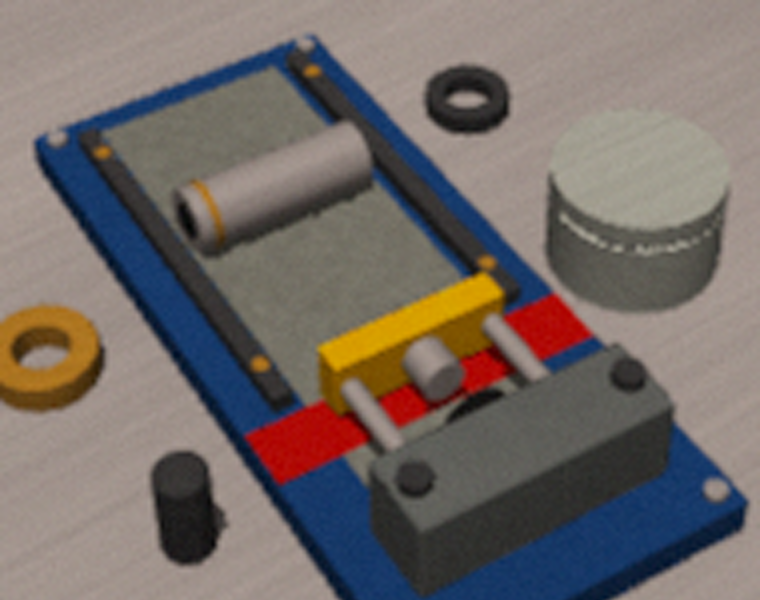

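View pics/c2.png

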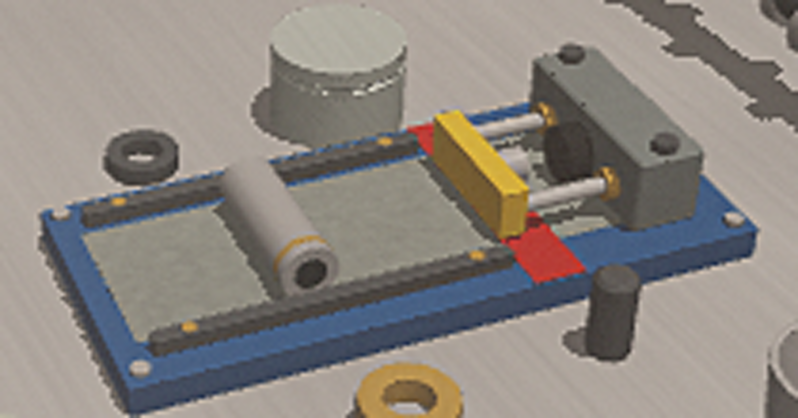

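Run:
```python
from h import *
S=np.load('pics/scene0.npz');D=np.load('pics/side0.npz')
def tri(p,q):
    o1,d1=ray(S,*p);o2,d2=ray(D,*q);d1/=np.linalg.norm(d1);d2/=np.linalg.norm(d2)
    t=np.linalg.lstsq(np.c_[d1,-d2],o2-o1,rcond=None)[0]
    a=o1+d1*t[0];b=o2+d2*t[1];return (a+b)/2,np.linalg.norm(a-b)
for n,p,q in [('A right-near(-x,-y)',(244.7,241.5),(299,297.8)),('B(-x,+y)',(313.5,214.5),(276,251)),('D far -y',(342,365.5),(463.3,255)),]:
    print(n,tri(p,q), atz(S,*p,.02),atz(D,*q,.02))
print('C far+y',atz(S,421,331,.02))
# clouds
for nm,Z in(('scene',S),('side',D)):
    print(nm)
    if nm=='scene': bx={'pin':(275,230,335,272),'bigpin':(308,165,380,203),'purple':(175,210,232,238)}
    else: bx={'pin':(318,230,358,275),'bigpin':(222,200,258,256),'purple':(235,300,280,358)}
    for k,(u0,v0,u1,v1) in bx.items():
        zmin=.038 if k=='pin' else .012
        P=[];
        for v in range(v0,v1):
            for u in range(u0,u1):
                if Z['d'][v,u]>0:
                    p=atd(Z,u,v)
                    if p[2]>zmin:P.append(p)
        P=np.array(P);c=P[:,:2].mean(0);w,V=np.linalg.eigh(np.cov(P[:,:2].T));a=V[:,1]
        t=(P[:,:2]-c)@a;s=(P[:,:2]-c)@V[:,0];m=(np.percentile(t,1)+np.percentile(t,99))/2
        print(k,len(P),'c',c+m*a,'ang',np.degrees(np.arctan2(a[1],a[0])),'len',np.ptp(np.percentile(t,[1,99])),'wid',np.ptp(np.percentile(s,[1,99])),'zmax',np.percentile(P[:,2],99))
```

```text
A right-near(-x,-y) (array([ 0.39547148, -0.12800284,  0.01362582]), np.float64(0.0008761370740007769)) [ 0.40275638 -0.13119641  0.02      ] [ 0.39289565 -0.13413     0.02      ]
B(-x,+y) (array([0.40930146, 0.02904401, 0.01522636]), np.float64(0.0005539626291545177)) [0.41463227 0.02546793 0.02      ] [0.40727882 0.02315    0.02      ]
D far -y (array([ 0.74723434, -0.15559388,  0.02105534]), np.float64(0.012821189035124888)) [ 0.74296272 -0.14869147  0.02      ] [ 0.74711233 -0.162917    0.02      ]
C far+y [ 0.76714113 -0.00747574  0.02      ]
scene
pin 661 c [ 0.51676979 -0.06641311] ang 84.21180021143611 len 0.08931608005366365 wid 0.026944517904775298 zmax 0.05325327101229322
bigpin 1152 c [0.37724189 0.13198145] ang 66.61171386876153 len 0.1289636433901573 wid 0.03808112061801104 zmax 0.0465214093455504
purple 631 c [ 0.30604503 -0.17770625] ang 48.24440798226112 len 0.08988943266437645 wid 0.027717527133004145 zmax 0.033487166316516256
side
pin 482 c [ 0.50413427 -0.06398854] ang 86.87507944813156 len 0.09090907541625187 wid 0.028924119026260235 zmax 0.05274721043077382
bigpin 877 c [0.36577951 0.1361521 ] ang 65.82218315157645 len 0.13016709407201976 wid 0.044911164037216525 zmax 0.04702789902554077
purple 871 c [ 0.30083536 -0.17493431] ang -135.5482565035712 len 0.09031827809107529 wid 0.030268743049523754 zmax 0.03291079364731566
```

The tube in the lane measures 90 mm and the one on the bench 130 mm, so the lane pin at scene (304,252) is the target. Next I'll plan the approach.

```bash
cat >> h.py <<'E'
def Rt(rv): return cv2.Rodrigues(np.array(rv,float))[0]
def goal(psi,flip=False):
    # tool x down, tool z along +lane (yaw psi)
    x=np.array([0,0,-1.]);z=np.array([np.cos(psi),np.sin(psi),0.]);z=-z if flip else z
    return np.c_[x,np.cross(z,x),z]
def delta(pos,R):
    s=bot.read_state();R0=Rt(s['tcp_rot']);
    print('t',round(s['time'],2),'dp cm',np.round(R0.T@(np.array(pos)-s['tool_pos'])*100,2),'rot',np.round(cv2.Rodrigues(R0.T@R)[0].ravel(),4))
E
python3 - <<'E'
from h import *
s=bot.read_state();R0=Rt(s['tcp_rot']);print(R0.round(3))
c=bot.get_calibration('wrist');R=Rt(c['rvec']);o=-R.T@c['tvec'];print('cam in tool',R0.T@(o-s['tool_pos']),'axis',R0.T@R[2],'right',R0.T@R[0])
delta([.47,-.06,.25],goal(-.09));delta([.47,-.06,.25],goal(-.09,True))
E
```

```text
[[-0.001  0.361  0.932]
 [-0.002  0.932 -0.361]
 [-1.    -0.002 -0.   ]]
cam in tool [-0.12949595  0.00043384 -0.08076791] axis [0.95065863 0.00128243 0.31023624] right [-1.02943813e-03  9.99998991e-01 -9.79207632e-04]
t 0.15 dp cm [ -0.48 -56.05  45.99] rot [-0.2798 -0.0003  0.0019]
t 0.15 dp cm [ -0.48 -56.05  45.99] rot [2.8618e+00 2.7000e-03 4.0000e-04]
```

```bash
python3 -m creep '[{"grip":8.5,"dp":[0,-2.5,2.1],"rotation":[0,0,0]},{"grip":8.5,"dp":[0,-5.7,4.7],"rotation":[0,0,0]},{"grip":8.5,"dp":[0,-8.9,7.3],"rotation":[0,0,0]},{"grip":8.5,"dp":[0,-12.1,9.9],"rotation":[0,0,0]},{"grip":8.5,"dp":[0,-15.3,12.5],"rotation":[0,0,0]}]'
python3 -m creep '[{"grip":8.5,"dp":[0,-3.2,2.6],"rotation":[0,0,0]},{"grip":8.5,"dp":[0,-6.4,5.2],"rotation":[0,0,0]},{"grip":8.5,"dp":[0,-9.6,7.8],"rotation":[0,0,0]},{"grip":8.5,"dp":[0,-12.8,10.4],"rotation":[0,0,0]},{"grip":8.5,"dp":[0,-16,13],"rotation":[0,0,0]}]'
python3 -m creep '[{"grip":7,"dp":[0,-3.2,2.6],"rotation":[0,0,0]},{"grip":6,"dp":[0,-6.4,5.2],"rotation":[0,0,0]},{"grip":5,"dp":[0,-9.6,7.8],"rotation":[0,0,0]},{"grip":5,"dp":[0,-12.8,10.4],"rotation":[0,0,0]},{"grip":5,"dp":[0,-16,13],"rotation":[0,0,0]}]'
python3 - <<'E'
from h import *
delta([.46,-.062,.22],goal(-.09))
E
```

```text
time: 0.57
tool_pos: [0.3051, 0.4396, 0.2447]
tcp_rot: [0.289, 1.552, -0.29]
wrist_force: [0.8, -0.2, 0.8]
width: 0.995
time: 0.98
tool_pos: [0.3685, 0.2434, 0.2451]
tcp_rot: [0.29, 1.551, -0.29]
wrist_force: [0.7, -0.2, 0.2]
width: 0.994
time: 1.4
tool_pos: [0.4319, 0.0472, 0.2453]
tcp_rot: [0.29, 1.551, -0.29]
wrist_force: [1.1, 0.5, -0.5]
width: 0.584
t 1.4 dp cm [ 2.53 -9.17  6.57] rot [-0.2797  0.0005 -0.0003]
```

```bash
python3 -m creep '[{"grip":5,"dp":[0.6,-3,2.2],"rotation":[-0.08,0,0]},{"grip":5,"dp":[1.4,-5.8,4.2],"rotation":[-0.18,0,0]},{"grip":5,"dp":[2.2,-8,5.8],"rotation":[-0.26,0,0]},{"grip":5,"dp":[2.5,-9,6.6],"rotation":[-0.28,0,0]},{"grip":5,"dp":[2.5,-9,6.6],"rotation":[-0.28,0,0]}]'
python3 - <<'E'
from h import *
grab('wrist','w1')
E
```

```text
time: 1.82
tool_pos: [0.4607, -0.0611, 0.219]
tcp_rot: [0.073, 1.572, -0.073]
wrist_force: [-0.0, 0.8, 0.3]
width: 0.586
```

View pics/w1.png

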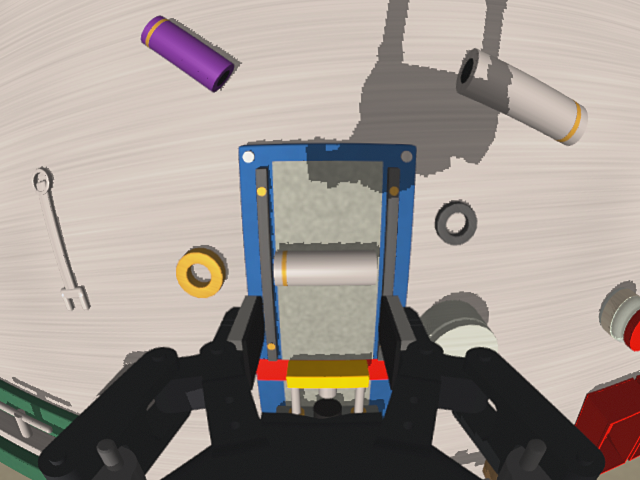

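Run:
```python
from h import *
a=cv2.imread('pics/w1.png')[130:420,225:430]; cv2.imwrite('pics/c3.png',cv2.resize(a[:150],(800,585),interpolation=2));cv2.imwrite('pics/c4.png',cv2.resize(a[140:290],(800,585),interpolation=2))
```

```text
(no output)
```

View pics/c3.png

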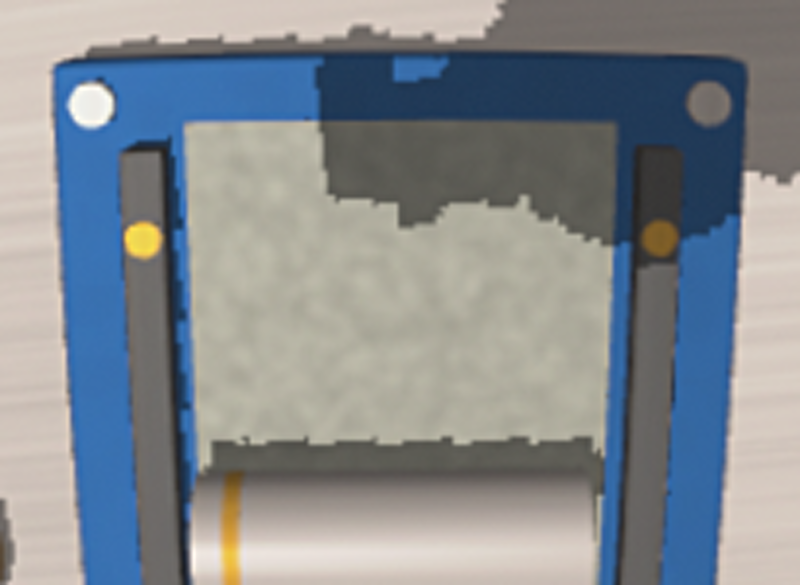

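View pics/c4.png

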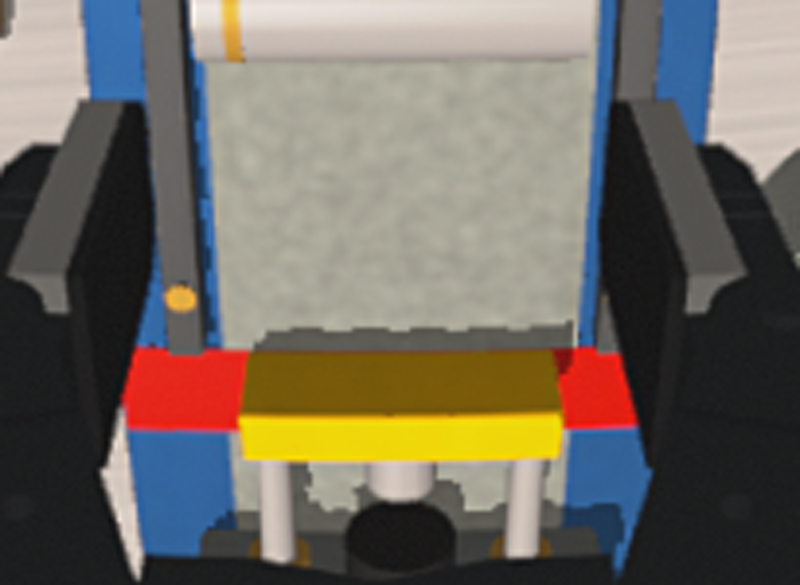

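Run:
```python
from h import *
W=np.load('pics/w1.npz')
f=lambda u,v,h=.02:atz(W,u,v,h,True)[:2]
P={'cornL':(239.1,145.9),'cornR':(416.4,145.9),'scrL':(248.3,156.9),'scrR':(406.4,156.4),'insTL':(271.9,161.5),'insTR':(383.1,161.3),'insBL':(281.9,359.7),'insBR':(373.1,358.5),'redL':(259.1,359.7),'redR':(385.2,359.7),'redL2':(259.1,380.2),'redR2':(388,380)}
G={}
for k,p in P.items():
    G[k]=f(*p); print(k,G[k].round(4), 'depth',atd(W,*p,True).round(4))
for a,b in(('cornL','cornR'),('scrL','scrR'),('insTL','insTR'),('insBL','insBR'),('redL','redR')):
    d=G[b]-G[a];print(a,b,np.linalg.norm(d).round(4),'yaw from y',np.arctan2(-d[0],d[1]).round(4))
for a,b in(('insTL','insBL'),('insTR','insBR')):
    d=G[b]-G[a];print(a,b,np.linalg.norm(d).round(4),np.arctan2(d[1],d[0]).round(4))
Pp=[]
for v in range(245,292):
  for u in range(268,384):
    if W['d'][v,u]>0:
      p=atd(W,u,v,True)
      if p[2]>.04:Pp.append(p)
Pp=np.array(Pp);c=Pp[:,:2].mean(0);w,V=np.linalg.eigh(np.cov(Pp[:,:2].T));a=V[:,1]*np.sign(V[1,1]);t=(Pp[:,:2]-c)@a;m=np.percentile(t,[.5,99.5])
print('pin',c+m.mean()*a,'len',np.ptp(m),'psi',np.arctan2(-a[0],a[1]),'z',np.percentile(Pp[:,2],[50,98]))
o=-Rt(W['rvec']).T@W['tvec'];print('cam',o,'n',len(Pp))
for nm,p in(('pinrow top',(326,251)),('pinrow bot',(326,285.4))): print(nm,f(*p,.036))
for p in((288.6,359.2),(372.4,359.7)): print('shoe edge',f(*p,.053),atd(W,p[0],p[1]+4,True))
```

```text
cornL [ 0.3934 -0.1272] depth [ 0.3934 -0.1273  0.0199]
cornR [0.4074 0.0305] depth [0.409  0.0354 0.0005]
scrL [ 0.4042 -0.1201] depth [ 0.4039 -0.1191  0.0249]
scrR [0.4164 0.0207] depth [0.4159 0.0196 0.0249]
insTL [ 0.4108 -0.0994] depth [ 0.4108 -0.0993  0.0202]
insTR [ 0.4195 -0.0009] depth [ 0.4194 -0.001   0.0209]
insBL [ 0.6202 -0.1176] depth [ 0.6187 -0.1172  0.0221]
insBR [ 0.6281 -0.0187] depth [ 0.627  -0.0189  0.0215]
redL [ 0.6188 -0.1428] depth [ 0.4682 -0.0859  0.2278]
redR [ 0.6316 -0.0054] depth [ 0.4703 -0.0359  0.2314]
redL2 [ 0.6482 -0.1481] depth [ 0.6469 -0.1476  0.0215]
redR2 [ 0.6617 -0.0022] depth [ 0.4726 -0.0363  0.2412]
cornL cornR 0.1584 yaw from y -0.0888
scrL scrR 0.1413 yaw from y -0.0862
insTL insTR 0.0989 yaw from y -0.0876
insBL insBR 0.0992 yaw from y -0.08
redL redR 0.138 yaw from y -0.0929
insTL insBL 0.2102 -0.0867
insTR insBR 0.2094 -0.0854
pin [ 0.50494743 -0.06071261] len 0.08896023537892135 psi -0.07832782253695242 z [0.05071049 0.05368125]
cam [ 0.38075765 -0.05284702  0.34863071] n 3278
pinrow top [ 0.49331443 -0.05872122]
pinrow bot [ 0.5271087  -0.06167368]
shoe edge [ 0.59598564 -0.10441241] [ 0.61673902 -0.10883968  0.03176564]
shoe edge [ 0.60469942 -0.02287085] [ 0.63427319 -0.01978086  0.02130995]
```

Run:
```python
from h import *
W=np.load('pics/w1.npz')
psi=-.087;ex=np.array([np.cos(psi),np.sin(psi)]);ey=np.array([-ex[1],ex[0]])
c=np.array([(.3934+.4074)/2,(.0305-.1272)/2])+.18*ex
print('plate c',c)
pl=lambda p:np.array([(p[:2]-c)@ex,(p[:2]-c)@ey]).round(4)
for p,h in(((286.5,376.4),.053),((368.5,375.6),.053),((288.6,359.2),.023),((372.4,359.7),.023)): print(pl(atz(W,*p,h,True)))
for p in((295,368),(330,368),(360,368),(330,380)): q=atd(W,*p,True);print(pl(q),q[2])
print('red',pl(np.array([.6188,-.1428])),pl(np.array([.6482,-.1481])))
print('pin',pl(np.array([.51,-.061])))
# pin axis: silhouettes from depth at columns
for u in range(280,375,12):
  Q=[]
  for v in range(240,300):
    q=atd(W,u,v,True)
    if q[2]>.045: Q.append(np.r_[pl(q),q[2]])
  Q=np.array(Q);A=np.c_[Q[:,0]**2,Q[:,0],np.ones(len(Q))];k=np.linalg.lstsq(A,Q[:,2],rcond=None)[0]
  print(u,Q[:,1].mean().round(4),'axis x',(-k[1]/2/k[0]).round(4),len(Q))
delta(np.r_[c+(-.125)*ex,.15],goal(psi)); delta(np.r_[c+(-.125)*ex,.036],goal(psi))
```

```text
plate c [ 0.57971922 -0.06399025]
[ 0.0418 -0.0421]
[0.0416 0.0405]
[ 0.0419 -0.0422]
[0.0437 0.0481]
[ 0.041  -0.0342] 0.03970294846066513
[0.0411 0.0019] 0.03947937072948704
[0.0418 0.0331] 0.03959180110782501
[0.0459 0.0017] 0.053452954617470017
red [ 0.0458 -0.0751] [ 0.0755 -0.0778]
pin [-0.0697 -0.0031]
280 -0.0426 axis x -0.0708 28
292 -0.0312 axis x -0.0728 28
304 -0.0216 axis x -0.071 30
316 -0.0111 axis x -0.0705 28
328 -0.0007 axis x -0.0707 29
340 0.0097 axis x -0.0707 28
352 0.0202 axis x -0.071 28
364 0.0308 axis x -0.0704 28
t 1.87 dp cm [ 6.95  0.6  -0.58] rot [-0.0062 -0.0018 -0.0003]
t 1.87 dp cm [18.35  0.59 -0.56] rot [-0.0062 -0.0018 -0.0003]
```

```bash
python3 -m creep '[{"grip":5,"dp":[2.5,0.2,-0.4],"rotation":[-0.006,-0.002,0]},{"grip":5,"dp":[6,0.3,-0.5],"rotation":[-0.006,-0.002,0]},{"grip":5,"dp":[9.5,0.3,-0.5],"rotation":[-0.006,-0.002,0]},{"grip":5,"dp":[12.5,0.3,-0.5],"rotation":[-0.006,-0.002,0]},{"grip":5,"dp":[14,0.3,-0.5],"rotation":[-0.006,-0.002,0]}]'
python3 -m creep '[{"grip":5,"dp":[1,0,0],"rotation":[0,0,0]},{"grip":5,"dp":[2,0,0],"rotation":[0,0,0]},{"grip":5,"dp":[3,0,0],"rotation":[0,0,0]},{"grip":5,"dp":[3.7,0,0],"rotation":[0,0,0]},{"grip":5,"dp":[3.7,0,0],"rotation":[0,0,0]}]'
cat >> h.py <<'E'
PSI=-.087;C=np.array([.57972,-.06399]);EX=np.array([np.cos(PSI),np.sin(PSI)]);EY=np.array([-EX[1],EX[0]])
def pl(p): return np.array([(p[:2]-C)@EX,(p[:2]-C)@EY])
def st():
    s=bot.read_state();p=s['tool_pos'];F=s['wrist_force'];R=Rt(s['tcp_rot'])
    print('t %.2f'%s['time'],'plate mm',(pl(p)*1000).round(1),'z',round(p[2]*1000,1),'F lane/lat/z',(F[:2]@EX).round(2),(F[:2]@EY).round(2),F[2].round(2),'yaw err',(np.arctan2(R[1,2],R[0,2])-PSI).round(4),'tilt',R[2,1:].round(4))
E
python3 - <<'E'
from h import *
st();grab('wrist','w2');grab('side','s2')
a=cv2.imread('pics/s2.png')[190:300,265:475]; cv2.imwrite('pics/c5.png',cv2.resize(a,(798,418),interpolation=2))
E
```

```text
time: 2.28
tool_pos: [0.4532, -0.0534, 0.0768]
tcp_rot: [0.066, 1.573, -0.065]
wrist_force: [-1.3, -0.2, 0.1]
width: 0.59
time: 2.7
tool_pos: [0.4559, -0.0549, 0.0425]
tcp_rot: [0.066, 1.569, -0.066]
wrist_force: [0.3, 0.4, -0.3]
width: 0.583
t 2.70 plate mm [-124.1   -1.7] z 42.5 F lane/lat/z 0.29 0.4 -0.26 yaw err 0.0033 tilt [0.0001 0.0008]
```

View pics/w2.png

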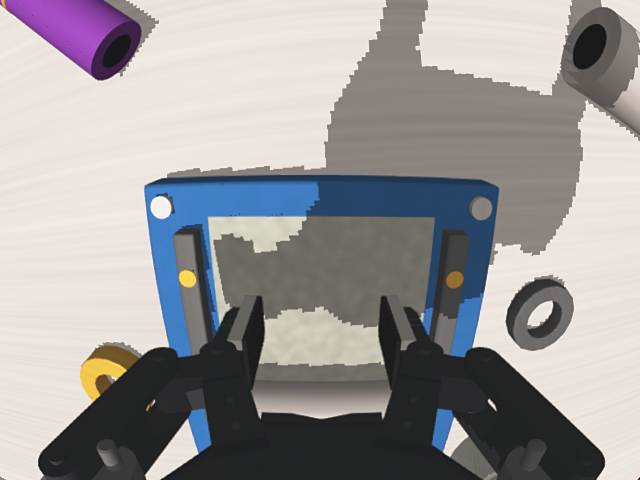

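View pics/c5.png

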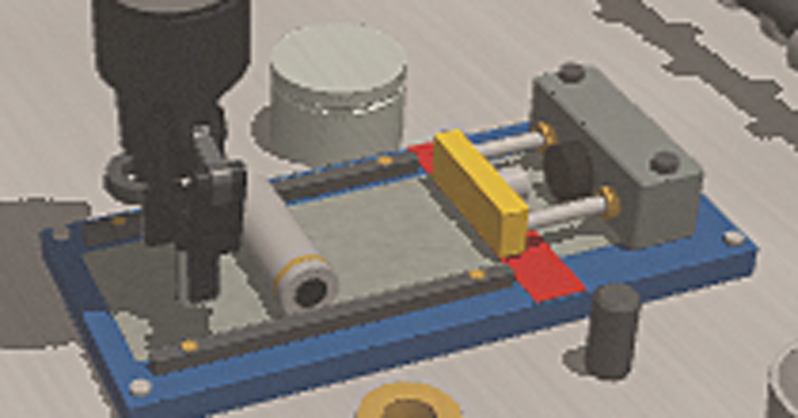

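Run:
```python
from h import *
W=np.load('pics/w2.npz')
for p in((255,302),(258,320),(262,300),(246,340),(238,365),(262,340),(390,302),(384,300)):
    q=atd(W,*p,True);print(p,(pl(q)*1000).round(1),(q[2]*1000).round(1))
D=np.load('pics/s2.npz')
for p in((317,268),(319,262),(318,255),(313,268),(321,255),(322,245),(328,236),(325,240)):
    q=atd(D,*p);print(p,(pl(q)*1000).round(1),(q[2]*1000).round(1))
```

```text
(255, 302) [-135.4  -27.2] 41.3
(258, 320) [-129.4  -25.8] 45.2
(262, 300) [-132.5  -25.6] 33.7
(246, 340) [-135.8  -25.8] 69.3
(238, 365) [-137.   -25.4] 84.9
(262, 340) [-115.9  -25.9] 39.4
(390, 302) [-136.    26.6] 42.1
(384, 300) [-136.1   24.5] 40.3
(317, 268) [-127.6  -40.3] 41.4
(319, 262) [-123.6  -41.3] 55.5
(318, 255) [-131.   -57.9] 85.5
(313, 268) [-133.4  -33.4] 38.0
(321, 255) [-126.3  -61.1] 86.4
(322, 245) [-125.2  -64.8] 111.0
(328, 236) [-115.4  -70. ] 131.4
(325, 240) [-120.4  -67.7] 122.6
```

```bash
python3 -m creep '[{"grip":5,"dp":[0.2,-0.05,0.3],"rotation":[0.003,0,0]},{"grip":5,"dp":[0.4,-0.1,0.8],"rotation":[0.003,0,0]},{"grip":5,"dp":[0.5,-0.15,1.3],"rotation":[0.003,0,0]},{"grip":5,"dp":[0.5,-0.15,1.7],"rotation":[0.003,0,0]},{"grip":5,"dp":[0.5,-0.15,1.9],"rotation":[0.003,0,0]}]' >/dev/null
python3 -c "from h import *;st()"
python3 -m creep '[{"grip":5,"dp":[0,0,0.1],"rotation":[0,0,0]},{"grip":5,"dp":[0,0,0.2],"rotation":[0,0,0]},{"grip":5,"dp":[0,0,0.3],"rotation":[0,0,0]},{"grip":5,"dp":[0,0,0.4],"rotation":[0,0,0]},{"grip":5,"dp":[0,0,0.5],"rotation":[0,0,0]}]' >/dev/null
python3 -c "from h import *;st()"
```

```text
t 3.22 plate mm [-103.4   -3.5] z 38.7 F lane/lat/z -0.19 0.32 -0.32 yaw err -0.0 tilt [-0.0001  0.0031]
t 3.63 plate mm [-99.7  -3.3] z 38.3 F lane/lat/z 0.35 -0.75 0.76 yaw err 0.0002 tilt [0.     0.0018]
```

```bash
python3 -m creep '[{"grip":5,"dp":[0,0,0.1],"rotation":[0,0,0]},{"grip":5,"dp":[0,0,0.2],"rotation":[0,0,0]},{"grip":5,"dp":[0,0,0.3],"rotation":[0,0,0]},{"grip":5,"dp":[0,0,0.4],"rotation":[0,0,0]},{"grip":5,"dp":[0,0,0.5],"rotation":[0,0,0]}]' >/dev/null
python3 -c "from h import *;st()"
python3 -m creep '[{"grip":5,"dp":[0,0,0.1],"rotation":[0,0,0]},{"grip":5,"dp":[0,0,0.2],"rotation":[0,0,0]},{"grip":5,"dp":[0,0,0.3],"rotation":[0,0,0]},{"grip":5,"dp":[0,0,0.4],"rotation":[0,0,0]},{"grip":5,"dp":[0,0,0.5],"rotation":[0,0,0]}]' >/dev/null
python3 -c "from h import *;st();grab('side','s3')
a=cv2.imread('pics/s3.png')[190:300,265:475]; cv2.imwrite('pics/c6.png',cv2.resize(a,(798,418),interpolation=2))"
```

```text
t 4.05 plate mm [-94.7  -3.3] z 38.3 F lane/lat/z -0.47 -0.31 -0.5 yaw err 0.0002 tilt [0.     0.0018]
t 4.47 plate mm [-89.6  -3.3] z 38.3 F lane/lat/z 0.22 0.73 0.44 yaw err 0.0002 tilt [0.    0.002]
```

View pics/c6.png

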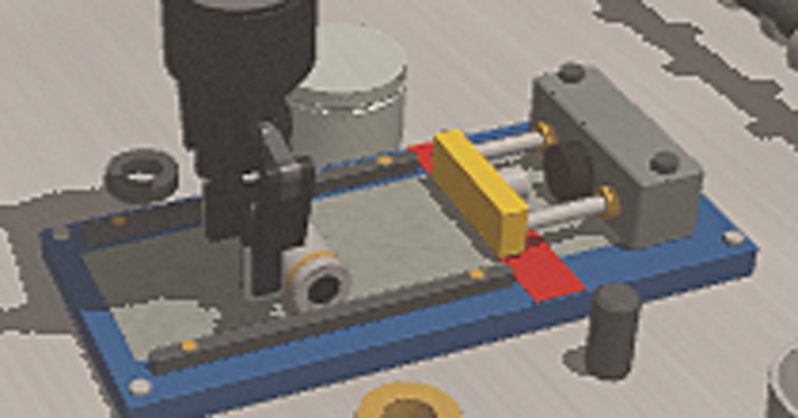

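```bash
for i in 1; do python3 -m creep '[{"grip":5,"dp":[0,0,0.12],"rotation":[0,0,0]},{"grip":5,"dp":[0,0,0.24],"rotation":[0,0,0]},{"grip":5,"dp":[0,0,0.36],"rotation":[0,0,0]},{"grip":5,"dp":[0,0,0.48],"rotation":[0,0,0]},{"grip":5,"dp":[0,0,0.6],"rotation":[0,0,0]}]' >/dev/null
python3 -c "from h import *;st()"; done
python3 -m creep '[{"grip":5,"dp":[0,0,0.12],"rotation":[0,0,0]},{"grip":5,"dp":[0,0,0.24],"rotation":[0,0,0]},{"grip":5,"dp":[0,0,0.36],"rotation":[0,0,0]},{"grip":5,"dp":[0,0,0.48],"rotation":[0,0,0]},{"grip":5,"dp":[0,0,0.6],"rotation":[0,0,0]}]' >/dev/null
cat >> h.py <<'E'
def look(n):
    grab('scene',n); Z=np.load(f'pics/{n}.npz')
    P=[np.r_[pl(q),q[2]] for v in range(215,310) for u in range(250,370) for q in [atd(Z,u,v)] if .045<q[2]<.058]
    P=np.array(P);
    a=cv2.imread(f'pics/{n}.png')[200:350,235:435];cv2.imwrite(f'pics/{n}c.png',cv2.resize(a,(800,600),interpolation=2))
E
python3 -c "from h import *;st();look('v4')"
```

```text
t 4.93 plate mm [-83.5  -3.3] z 38.4 F lane/lat/z 0.35 1.21 0.09 yaw err 0.0003 tilt [-0.     0.002]
t 5.35 plate mm [-77.5  -3.4] z 38.4 F lane/lat/z -0.49 -0.68 -0.28 yaw err 0.0002 tilt [0.    0.002]
```

View pics/v4c.png

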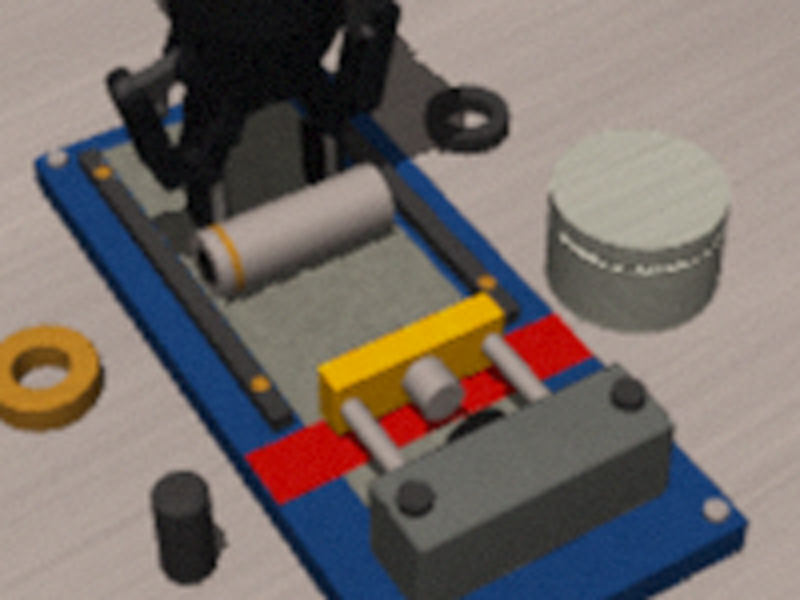

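```bash
cat >> h.py <<'E'
def pinfit(n,box=(250,215,370,330)):
    from scipy.optimize import least_squares
    Z=np.load(f'pics/{n}.npz');im=Z['im'].astype(int)
    u0,v0,u1,v1=box;P=[]
    for v in range(v0,v1):
        for u in range(u0,u1):
            r,g,b=im[v,u]
            if Z['d'][v,u]>0 and min(r,g,b)>75 and max(r,g,b)-min(r,g,b)<45:
                q=atd(Z,u,v);a=pl(q)
                if .036<q[2]<.056 and abs(a[1])<.052 and -.16<a[0]<.08:P.append(np.r_[a,q[2]])
    P=np.array(P)
    x0=[P[:,0].mean(),0,.036]
    f=lambda k:np.hypot((P[:,0]-k[0]-k[1]*P[:,1])/np.sqrt(1+k[1]**2),P[:,2]-k[2])-.016
    s=least_squares(f,x0,loss='soft_l1',f_scale=.001)
    print(len(P),'pin axis x at y=0 mm',(s.x[0]*1000).round(1),'skew rad',(-s.x[1]).round(4),'z',(s.x[2]*1000).round(1),'y range',(np.percentile(P[:,1],[1,99])*1000).round(1),'rms mm',(np.sqrt(np.mean(s.fun**2))*1000).round(2))
E
python3 -c "from h import *;pinfit('scene0');pinfit('v4')"
```

```text
800 pin axis x at y=0 mm -44.6 skew rad 0.0377 z 52.9 y range [-50.5  36.6] rms mm 49.27
859 pin axis x at y=0 mm -25.1 skew rad 0.0174 z 52.4 y range [-50.6  37.2] rms mm 40.69
```

```bash
sed -i 's/-.16<a\[0\]<.08/-.16<a[0]<.036+xo/; s/def pinfit(n,box=(250,215,370,330))/def pinfit(n,xo=0.,box=(250,215,370,330))/' h.py
python3 -c "from h import *;pinfit('scene0');pinfit('v4')"
```

```text
599 pin axis x at y=0 mm -69.5 skew rad 0.011 z 35.8 y range [-50.9  37. ] rms mm 1.25
638 pin axis x at y=0 mm -50.3 skew rad -0.0003 z 35.8 y range [-50.9  37.6] rms mm 1.31
```

```bash
python3 -m creep '[{"grip":5,"dp":[0,0,0.13],"rotation":[0,0,0]},{"grip":5,"dp":[0,0,0.27],"rotation":[0,0,0]},{"grip":5,"dp":[0,0,0.41],"rotation":[0,0,0]},{"grip":5,"dp":[0,0,0.55],"rotation":[0,0,0]},{"grip":5,"dp":[0,0,0.69],"rotation":[0,0,0]}]' >/dev/null; python3 -c "from h import *;st()"
python3 -m creep '[{"grip":5,"dp":[0,0,0.14],"rotation":[0,0,0]},{"grip":5,"dp":[0,0,0.28],"rotation":[0,0,0]},{"grip":5,"dp":[0,0,0.42],"rotation":[0,0,0]},{"grip":5,"dp":[0,0,0.56],"rotation":[0,0,0]},{"grip":5,"dp":[0,0,0.7],"rotation":[0,0,0]}]' >/dev/null; python3 -c "from h import *;st()"
python3 -m creep '[{"grip":5,"dp":[0,0,0.14],"rotation":[0,0,0]},{"grip":5,"dp":[0,0,0.28],"rotation":[0,0,0]},{"grip":5,"dp":[0,0,0.42],"rotation":[0,0,0]},{"grip":5,"dp":[0,0,0.56],"rotation":[0,0,0]},{"grip":5,"dp":[0,0,0.7],"rotation":[0,0,0]}]' >/dev/null; python3 -c "from h import *;st()"
python3 -m creep '[{"grip":5,"dp":[0,0,0.14],"rotation":[0,0,0]},{"grip":5,"dp":[0,0,0.28],"rotation":[0,0,0]},{"grip":5,"dp":[0,0,0.42],"rotation":[0,0,0]},{"grip":5,"dp":[0,0,0.56],"rotation":[0,0,0]},{"grip":5,"dp":[0,0,0.7],"rotation":[0,0,0]}]' >/dev/null; python3 -c "from h import *;st()"
python3 -m creep '[{"grip":5,"dp":[0,0,0.14],"rotation":[0,0,0]},{"grip":5,"dp":[0,0,0.28],"rotation":[0,0,0]},{"grip":5,"dp":[0,0,0.42],"rotation":[0,0,0]},{"grip":5,"dp":[0,0,0.56],"rotation":[0,0,0]},{"grip":5,"dp":[0,0,0.7],"rotation":[0,0,0]}]' >/dev/null; python3 -c "from h import *;st();look('v5');pinfit('v5')"
```

```text
t 5.82 plate mm [-70.6  -3.3] z 38.4 F lane/lat/z 0.27 -0.08 0.47 yaw err 0.0002 tilt [0.    0.002]
t 6.23 plate mm [-63.6  -3.3] z 38.4 F lane/lat/z -0.46 -0.11 0.93 yaw err 0.0002 tilt [0.     0.0019]
t 6.65 plate mm [-56.6  -3.3] z 38.4 F lane/lat/z -0.9 0.27 0.05 yaw err 0.0002 tilt [0.    0.002]
t 7.07 plate mm [-49.6  -3.4] z 38.4 F lane/lat/z 0.09 -0.23 -0.34 yaw err 0.0002 tilt [-0.     0.002]
t 7.48 plate mm [-42.6  -3.3] z 38.5 F lane/lat/z 0.77 0.3 0.19 yaw err 0.0002 tilt [0.    0.002]
700 pin axis x at y=0 mm -15.4 skew rad 0.0001 z 35.9 y range [-51.2  37. ] rms mm 1.51
```

```bash
for k in 1; do python3 -m creep '[{"grip":5,"dp":[0,0,0.14],"rotation":[0,0,0]},{"grip":5,"dp":[0,0,0.28],"rotation":[0,0,0]},{"grip":5,"dp":[0,0,0.42],"rotation":[0,0,0]},{"grip":5,"dp":[0,0,0.56],"rotation":[0,0,0]},{"grip":5,"dp":[0,0,0.7],"rotation":[0,0,0]}]' >/dev/null; python3 -c "from h import *;st()"; done
python3 -m creep '[{"grip":5,"dp":[0,0,0.14],"rotation":[0,0,0]},{"grip":5,"dp":[0,0,0.28],"rotation":[0,0,0]},{"grip":5,"dp":[0,0,0.42],"rotation":[0,0,0]},{"grip":5,"dp":[0,0,0.56],"rotation":[0,0,0]},{"grip":5,"dp":[0,0,0.7],"rotation":[0,0,0]}]' >/dev/null; python3 -c "from h import *;st()"
python3 -m creep '[{"grip":5,"dp":[0,0,0.14],"rotation":[0,0,0]},{"grip":5,"dp":[0,0,0.27],"rotation":[0,0,0]},{"grip":5,"dp":[0,0,0.4],"rotation":[0,0,0]},{"grip":5,"dp":[0,0,0.52],"rotation":[0,0,0]},{"grip":5,"dp":[0,0,0.64],"rotation":[0,0,0]}]' >/dev/null; python3 -c "from h import *;st()"
python3 -m creep '[{"grip":5,"dp":[0,0,0.12],"rotation":[0,0,0]},{"grip":5,"dp":[0,0,0.23],"rotation":[0,0,0]},{"grip":5,"dp":[0,0,0.34],"rotation":[0,0,0]},{"grip":5,"dp":[0,0,0.45],"rotation":[0,0,0]},{"grip":5,"dp":[0,0,0.55],"rotation":[0,0,0]}]' >/dev/null; python3 -c "from h import *;st()"
python3 -m creep '[{"grip":5,"dp":[0,0,0.09],"rotation":[0,0,0]},{"grip":5,"dp":[0,0,0.18],"rotation":[0,0,0]},{"grip":5,"dp":[0,0,0.26],"rotation":[0,0,0]},{"grip":5,"dp":[0,0,0.34],"rotation":[0,0,0]},{"grip":5,"dp":[0,0,0.42],"rotation":[0,0,0]}]' >/dev/null; python3 -c "from h import *;st()"
python3 -m creep '[{"grip":5,"dp":[0,0,0.08],"rotation":[0,0,0]},{"grip":5,"dp":[0,0,0.16],"rotation":[0,0,0]},{"grip":5,"dp":[0,0,0.24],"rotation":[0,0,0]},{"grip":5,"dp":[0,0,0.32],"rotation":[0,0,0]},{"grip":5,"dp":[0,0,0.4],"rotation":[0,0,0]}]' >/dev/null; python3 -c "from h import *;st();look('v6');pinfit('v6')"
```

```text
t 7.95 plate mm [-35.6  -3.3] z 38.5 F lane/lat/z -0.38 0.45 1.04 yaw err 0.0002 tilt [0.    0.002]
t 8.37 plate mm [-28.6  -3.3] z 38.5 F lane/lat/z -0.16 -0.71 0.3 yaw err 0.0002 tilt [-0.     0.002]
t 8.78 plate mm [-22.2  -3.3] z 38.5 F lane/lat/z 0.29 0.74 -0.16 yaw err 0.0003 tilt [-0.     0.002]
t 9.20 plate mm [-16.7  -3.3] z 38.5 F lane/lat/z -0.2 0.11 -0.39 yaw err 0.0002 tilt [-0.     0.002]
t 9.62 plate mm [-12.6  -3.3] z 38.5 F lane/lat/z 0.27 0.22 0.8 yaw err 0.0002 tilt [-0.      0.0019]
t 10.03 plate mm [-8.6 -3.3] z 38.5 F lane/lat/z 0.03 -0.52 0.27 yaw err 0.0002 tilt [-0.     0.002]
611 pin axis x at y=0 mm 18.8 skew rad -0.002 z 35.9 y range [-51.3  37.4] rms mm 1.55
```

View pics/v6c.png

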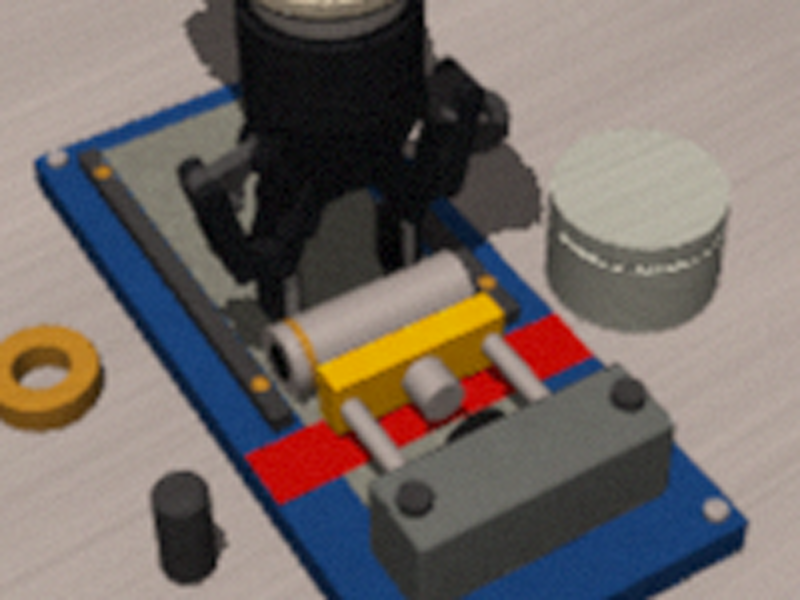

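```bash
for k in 1; do python3 -m creep '[{"grip":5,"dp":[0,0,0.07],"rotation":[0,0,0]},{"grip":5,"dp":[0,0,0.14],"rotation":[0,0,0]},{"grip":5,"dp":[0,0,0.21],"rotation":[0,0,0]},{"grip":5,"dp":[0,0,0.27],"rotation":[0,0,0]},{"grip":5,"dp":[0,0,0.33],"rotation":[0,0,0]}]' >/dev/null; python3 -c "from h import *;st()"; done
python3 -m creep '[{"grip":5,"dp":[0,0,0.06],"rotation":[0,0,0]},{"grip":5,"dp":[0,0,0.12],"rotation":[0,0,0]},{"grip":5,"dp":[0,0,0.18],"rotation":[0,0,0]},{"grip":5,"dp":[0,0,0.24],"rotation":[0,0,0]},{"grip":5,"dp":[0,0,0.3],"rotation":[0,0,0]}]' >/dev/null; python3 -c "from h import *;st()"
python3 -m creep '[{"grip":5,"dp":[0,0,0.06],"rotation":[0,0,0]},{"grip":5,"dp":[0,0,0.12],"rotation":[0,0,0]},{"grip":5,"dp":[0,0,0.18],"rotation":[0,0,0]},{"grip":5,"dp":[0,0,0.24],"rotation":[0,0,0]},{"grip":5,"dp":[0,0,0.3],"rotation":[0,0,0]}]' >/dev/null; python3 -c "from h import *;st()"
python3 -m creep '[{"grip":5,"dp":[0,0,0.06],"rotation":[0,0,0]},{"grip":5,"dp":[0,0,0.12],"rotation":[0,0,0]},{"grip":5,"dp":[0,0,0.18],"rotation":[0,0,0]},{"grip":5,"dp":[0,0,0.24],"rotation":[0,0,0]},{"grip":5,"dp":[0,0,0.3],"rotation":[0,0,0]}]' >/dev/null; python3 -c "from h import *;st()"
```

```text
t 10.50 plate mm [-5.3 -3.3] z 38.5 F lane/lat/z 0.03 0.18 -0.0 yaw err 0.0002 tilt [-0.     0.002]
t 10.92 plate mm [-2.3 -3.3] z 38.5 F lane/lat/z 0.14 -0.76 -0.32 yaw err 0.0002 tilt [0.    0.002]
t 11.33 plate mm [-0.7 -3.3] z 38.1 F lane/lat/z -4.44 -1.09 1.74 yaw err 0.0002 tilt [ 0.0001 -0.0011]
t 11.75 plate mm [ 3.3 -3.3] z 38.2 F lane/lat/z -4.15 0.07 -0.09 yaw err 0.0001 tilt [0.0001 0.0013]
```

```bash
python3 -m creep '[{"grip":5,"dp":[0,0,0.06],"rotation":[0,0,0]},{"grip":5,"dp":[0,0,0.12],"rotation":[0,0,0]},{"grip":5,"dp":[0,0,0.18],"rotation":[0,0,0]},{"grip":5,"dp":[0,0,0.24],"rotation":[0,0,0]},{"grip":5,"dp":[0,0,0.3],"rotation":[0,0,0]}]' >/dev/null; python3 -c "from h import *;st()"
python3 -m creep '[{"grip":5,"dp":[0,0,0.06],"rotation":[0,0,0]},{"grip":5,"dp":[0,0,0.12],"rotation":[0,0,0]},{"grip":5,"dp":[0,0,0.18],"rotation":[0,0,0]},{"grip":5,"dp":[0,0,0.24],"rotation":[0,0,0]},{"grip":5,"dp":[0,0,0.3],"rotation":[0,0,0]}]' >/dev/null; python3 -c "from h import *;st()"
python3 -m creep '[{"grip":5,"dp":[0,0,0.06],"rotation":[0,0,0]},{"grip":5,"dp":[0,0,0.12],"rotation":[0,0,0]},{"grip":5,"dp":[0,0,0.18],"rotation":[0,0,0]},{"grip":5,"dp":[0,0,0.24],"rotation":[0,0,0]},{"grip":5,"dp":[0,0,0.3],"rotation":[0,0,0]}]' >/dev/null; python3 -c "from h import *;st()"
python3 -m creep '[{"grip":5,"dp":[0,0,0.05],"rotation":[0,0,0]},{"grip":5,"dp":[0,0,0.1],"rotation":[0,0,0]},{"grip":5,"dp":[0,0,0.14],"rotation":[0,0,0]},{"grip":5,"dp":[0,0,0.18],"rotation":[0,0,0]},{"grip":5,"dp":[0,0,0.21],"rotation":[0,0,0]}]' >/dev/null; python3 -c "from h import *;st();look('v7');pinfit('v7',.012)"
```

```text
t 12.17 plate mm [ 6.8 -3.3] z 38.5 F lane/lat/z -4.63 -0.11 -0.3 yaw err 0.0002 tilt [0.    0.002]
t 12.58 plate mm [ 9.7 -3.3] z 38.6 F lane/lat/z -4.46 0.49 -0.11 yaw err 0.0002 tilt [0.    0.002]
t 13.00 plate mm [12.7 -3.3] z 38.6 F lane/lat/z -4.7 -0.0 -0.74 yaw err 0.0002 tilt [0.    0.002]
t 13.42 plate mm [14.8 -3.4] z 38.6 F lane/lat/z -4.22 -0.55 -0.02 yaw err 0.0002 tilt [-0.     0.002]
311 pin axis x at y=0 mm 42.0 skew rad -0.0237 z 35.8 y range [-50.8  37.5] rms mm 1.03
```

View pics/v7c.png

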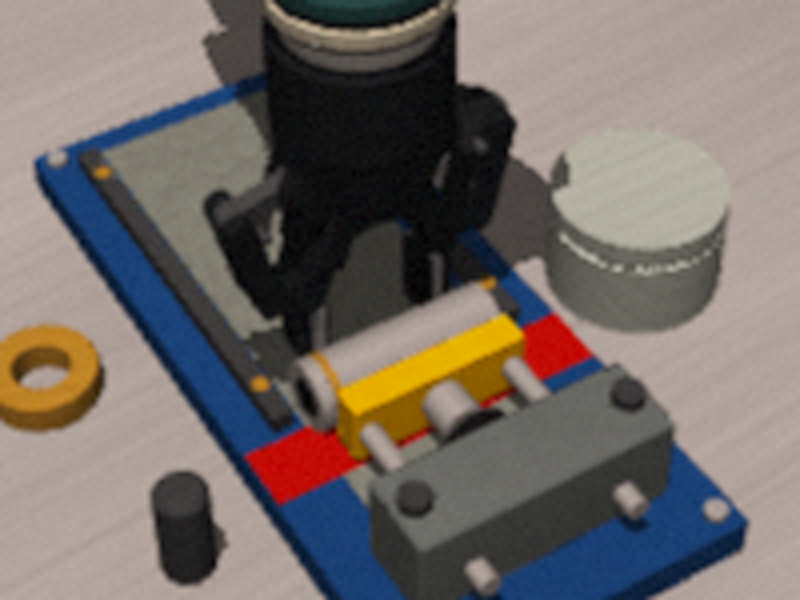

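```bash
for k in 1; do python3 -m creep '[{"grip":5,"dp":[0,0,0.03],"rotation":[0,0,0]},{"grip":5,"dp":[0,0,0.06],"rotation":[0,0,0]},{"grip":5,"dp":[0,0,0.09],"rotation":[0,0,0]},{"grip":5,"dp":[0,0,0.12],"rotation":[0,0,0]},{"grip":5,"dp":[0,0,0.15],"rotation":[0,0,0]}]' >/dev/null; python3 -c "from h import *;st()"; done
python3 -m creep '[{"grip":5,"dp":[0,0,0.03],"rotation":[0,0,0]},{"grip":5,"dp":[0,0,0.06],"rotation":[0,0,0]},{"grip":5,"dp":[0,0,0.09],"rotation":[0,0,0]},{"grip":5,"dp":[0,0,0.12],"rotation":[0,0,0]},{"grip":5,"dp":[0,0,0.15],"rotation":[0,0,0]}]' >/dev/null; python3 -c "from h import *;st()"
```

```text
t 13.88 plate mm [16.3 -3.3] z 38.6 F lane/lat/z -4.06 0.35 0.59 yaw err 0.0002 tilt [-0.     0.002]
t 14.30 plate mm [17.8 -3.3] z 38.6 F lane/lat/z -3.35 0.71 1.44 yaw err 0.0002 tilt [-0.     0.002]
```

```bash
python3 -m creep '[{"grip":5,"dp":[0,0,0.03],"rotation":[0,0,0]},{"grip":5,"dp":[0,0,0.06],"rotation":[0,0,0]},{"grip":5,"dp":[0,0,0.09],"rotation":[0,0,0]},{"grip":5,"dp":[0,0,0.12],"rotation":[0,0,0]}]' >/dev/null; python3 -c "from h import *;st()"
```

```text
t 14.63 plate mm [19.  -3.3] z 38.6 F lane/lat/z -4.78 0.23 0.4 yaw err 0.0002 tilt [-0.     0.002]
```

```bash
python3 -m creep '[{"grip":5,"dp":[0,0,0.03],"rotation":[0,0,0]},{"grip":5,"dp":[0,0,0.06],"rotation":[0,0,0]},{"grip":5,"dp":[0,0,0.09],"rotation":[0,0,0]},{"grip":5,"dp":[0,0,0.12],"rotation":[0,0,0]}]' >/dev/null; python3 -c "from h import *;st()"
```

```text
t 14.97 plate mm [20.2 -3.3] z 38.5 F lane/lat/z -3.59 -0.63 0.76 yaw err 0.0002 tilt [0.     0.0019]
```

```bash
python3 -m creep '[{"grip":5,"dp":[0,0,0.03],"rotation":[0,0,0]},{"grip":5,"dp":[0,0,0.06],"rotation":[0,0,0]},{"grip":5,"dp":[0,0,0.09],"rotation":[0,0,0]},{"grip":5,"dp":[0,0,0.12],"rotation":[0,0,0]}]' >/dev/null; python3 -c "from h import *;st()"
```

```text
t 15.30 plate mm [21.4 -3.3] z 38.6 F lane/lat/z -4.14 0.68 0.79 yaw err 0.0001 tilt [0.    0.002]
```

```bash
python3 -m creep '[{"grip":5,"dp":[0,0,0.03],"rotation":[0,0,0]},{"grip":5,"dp":[0,0,0.06],"rotation":[0,0,0]},{"grip":5,"dp":[0,0,0.09],"rotation":[0,0,0]}]' >/dev/null; python3 -c "from h import *;st()"
```

```text
t 15.55 plate mm [22.  -3.3] z 38.5 F lane/lat/z -5.41 0.04 1.58 yaw err 0.0002 tilt [0.     0.0013]
```

```bash
python3 -m creep '[{"grip":5,"dp":[0,0,0.02],"rotation":[0,0,0]},{"grip":5,"dp":[0,0,0.04],"rotation":[0,0,0]}]' >/dev/null; python3 -c "from h import *;st()"
```

```text
t 15.72 plate mm [22.  -3.3] z 38.5 F lane/lat/z -5.23 -0.16 2.52 yaw err 0.0002 tilt [0.     0.0005]
```

```bash
python3 -m creep '[{"grip":5,"dp":[0,0,0.01],"rotation":[0,0,0]},{"grip":5,"dp":[0,0,0.02],"rotation":[0,0,0]}]' >/dev/null; python3 -c "from h import *;st()"
```

```text
t 15.88 plate mm [22.  -3.3] z 38.5 F lane/lat/z -6.69 -0.91 2.83 yaw err 0.0002 tilt [0.     0.0001]
```

```bash
python3 -m creep '[{"grip":5,"dp":[0,0,0.01],"rotation":[0,0,0]},{"grip":5,"dp":[0,0,0.02],"rotation":[0,0,0]}]' >/dev/null; python3 -c "from h import *;st()"
```

```text
t 16.05 plate mm [22.  -3.3] z 38.5 F lane/lat/z -6.93 -0.44 3.71 yaw err 0.0003 tilt [-0.     -0.0003]
```

```bash
python3 -m creep '[{"grip":5,"dp":[0,0,0.01],"rotation":[0,0,0]},{"grip":5,"dp":[0,0,0.02],"rotation":[0,0,0]},{"grip":5,"dp":[0,0,0.02],"rotation":[0,0,0]}]' >/dev/null; python3 -c "from h import *;st()"
```

```text
t 16.30 plate mm [22.  -3.3] z 38.5 F lane/lat/z -8.34 -0.24 3.67 yaw err 0.0002 tilt [ 0.     -0.0007]
```

```bash
python3 -m creep '[{"grip":5,"dp":[0,0,0.01],"rotation":[0,0,0]},{"grip":5,"dp":[0,0,0.02],"rotation":[0,0,0]},{"grip":5,"dp":[0,0,0.02],"rotation":[0,0,0]}]' >/dev/null; python3 -c "from h import *;st()"
```

```text
t 16.55 plate mm [22.  -3.3] z 38.5 F lane/lat/z -7.79 -0.43 2.75 yaw err 0.0003 tilt [ 0.     -0.0011]
```

```bash
python3 -m creep '[{"grip":5,"dp":[0,0,0.02],"rotation":[0,0,0]},{"grip":5,"dp":[0,0,0.03],"rotation":[0,0,0]},{"grip":5,"dp":[0,0,0.03],"rotation":[0,0,0]}]' >/dev/null; python3 -c "from h import *;st()"
```

```text
t 16.80 plate mm [22.  -3.3] z 38.4 F lane/lat/z -8.88 0.13 4.29 yaw err 0.0003 tilt [ 0.     -0.0017]
```

```bash
python3 -m creep '[{"grip":5,"dp":[0,0,0.02],"rotation":[0,0,0]},{"grip":5,"dp":[0,0,0.03],"rotation":[0,0,0]},{"grip":5,"dp":[0,0,0.03],"rotation":[0,0,0]}]' >/dev/null; python3 -c "from h import *;st()"
```

```text
t 17.05 plate mm [22.1 -3.3] z 38.3 F lane/lat/z -8.83 -0.75 4.75 yaw err 0.0003 tilt [ 0.     -0.0023]
```

```bash
python3 -m creep '[{"grip":5,"dp":[0,0,0.02],"rotation":[0,0,0]},{"grip":5,"dp":[0,0,0.04],"rotation":[0,0,0]},{"grip":5,"dp":[0,0,0.04],"rotation":[0,0,0]}]' >/dev/null; python3 -c "from h import *;st()"
```

```text
t 17.30 plate mm [22.1 -3.3] z 38.2 F lane/lat/z -9.94 -0.76 4.0 yaw err 0.0003 tilt [ 0.0001 -0.0031]
```

```bash
python3 -m creep '[{"grip":5,"dp":[0,0,0.02],"rotation":[0,0,0]},{"grip":5,"dp":[0,0,0.03],"rotation":[0,0,0]},{"grip":5,"dp":[0,0,0.03],"rotation":[0,0,0]}]' >/dev/null; python3 -c "from h import *;st()"
```

```text
t 17.55 plate mm [22.1 -3.3] z 38.1 F lane/lat/z -10.36 -0.9 4.72 yaw err 0.0003 tilt [ 0.0001 -0.0037]
```

```bash
python3 -m creep '[{"grip":5,"dp":[0,0,0.01],"rotation":[0,0,0]},{"grip":5,"dp":[0,0,0.02],"rotation":[0,0,0]},{"grip":5,"dp":[0,0,0.02],"rotation":[0,0,0]}]' >/dev/null; python3 -c "from h import *;st()"
python3 -m creep '[{"grip":5,"dp":[0,0,0],"rotation":[0,0,0]},{"grip":5,"dp":[0,0,0],"rotation":[0,0,0]},{"grip":5,"dp":[0,0,0],"rotation":[0,0,0]},{"grip":5,"dp":[0,0,0],"rotation":[0,0,0]}]' >/dev/null; python3 -c "from h import *;st()"
```

```text
t 17.80 plate mm [22.1 -3.3] z 38.0 F lane/lat/z -10.35 -0.24 4.82 yaw err 0.0003 tilt [ 0.0001 -0.0041]
t 18.13 plate mm [22.1 -3.3] z 38.0 F lane/lat/z -10.26 0.09 4.73 yaw err 0.0003 tilt [ 0.0001 -0.0041]
```

```bash
python3 -m creep '[{"grip":5,"dp":[0,0,0.02],"rotation":[0,0,0]},{"grip":5,"dp":[0,0,0.04],"rotation":[0,0,0]},{"grip":5,"dp":[0,0,0.04],"rotation":[0,0,0]}]' >/dev/null; python3 -c "from h import *;st()"
python3 -m creep '[{"grip":5,"dp":[0,0,0],"rotation":[0,0,0]},{"grip":5,"dp":[0,0,0],"rotation":[0,0,0]},{"grip":5,"dp":[0,0,0],"rotation":[0,0,0]},{"grip":5,"dp":[0,0,0],"rotation":[0,0,0]}]' >/dev/null; python3 -c "from h import *;st()"
python3 -m creep '[{"grip":5,"dp":[0,0,0],"rotation":[0,0,0]},{"grip":5,"dp":[0,0,0],"rotation":[0,0,0]},{"grip":5,"dp":[0,0,0],"rotation":[0,0,0]},{"grip":5,"dp":[0,0,0],"rotation":[0,0,0]}]' >/dev/null; python3 -c "from h import *;st()"
```

```text
t 18.38 plate mm [22.1 -3.3] z 37.9 F lane/lat/z -11.29 0.09 5.2 yaw err 0.0003 tilt [ 0.0001 -0.0049]
t 18.72 plate mm [22.1 -3.3] z 37.9 F lane/lat/z -12.01 -0.66 5.78 yaw err 0.0003 tilt [ 0.0001 -0.0049]
t 19.05 plate mm [22.1 -3.3] z 37.9 F lane/lat/z -10.78 -0.83 6.27 yaw err 0.0003 tilt [ 0.0001 -0.0049]
```

```bash
python3 -m creep '[{"grip":5,"dp":[0,0,0],"rotation":[0,0,0]},{"grip":5,"dp":[0,0,0],"rotation":[0,0,0]},{"grip":5,"dp":[0,0,0],"rotation":[0,0,0]},{"grip":5,"dp":[0,0,0],"rotation":[0,0,0]},{"grip":5,"dp":[0,0,0],"rotation":[0,0,0]}]' >/dev/null; python3 -c "from h import *;st()"
python3 -m creep '[{"grip":5,"dp":[0,0,0],"rotation":[0,0,0]},{"grip":5,"dp":[0,0,0],"rotation":[0,0,0]},{"grip":5,"dp":[0,0,0],"rotation":[0,0,0]},{"grip":5,"dp":[0,0,0],"rotation":[0,0,0]},{"grip":5,"dp":[0,0,0],"rotation":[0,0,0]}]' >/dev/null; python3 -c "from h import *;st();look('v8');pinfit('v8',.02)"
```

```text
t 19.47 plate mm [22.1 -3.3] z 37.9 F lane/lat/z -12.65 0.57 4.93 yaw err 0.0003 tilt [ 0.0001 -0.0049]
t 19.88 plate mm [22.1 -3.3] z 37.9 F lane/lat/z -11.1 -0.59 5.42 yaw err 0.0003 tilt [ 0.0001 -0.0048]
354 pin axis x at y=0 mm 48.7 skew rad -0.0039 z 35.9 y range [-49.9  37. ] rms mm 1.78
```

View pics/v8c.png

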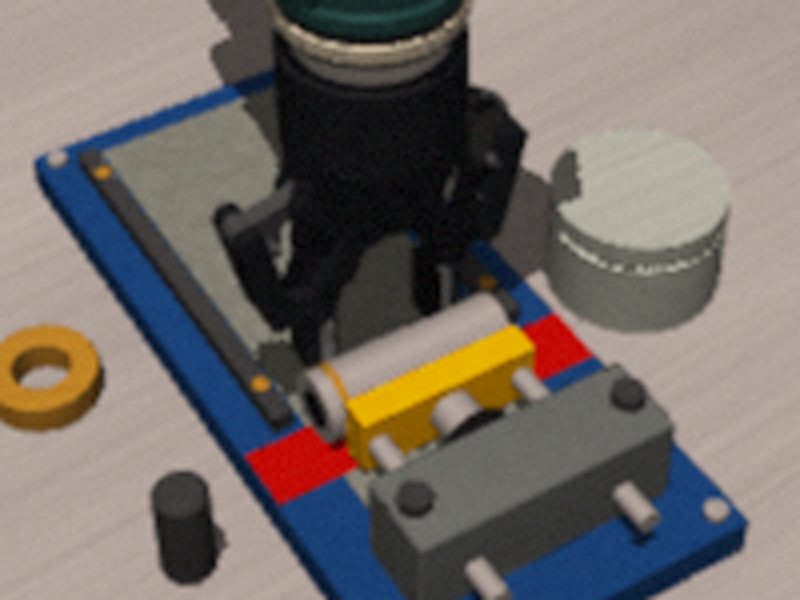

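```bash
python3 -m creep '[{"grip":5,"dp":[0,0,-0.02],"rotation":[0,0,0]},{"grip":5,"dp":[0,0,-0.04],"rotation":[0,0,0]},{"grip":5,"dp":[0,0,-0.06],"rotation":[0,0,0]},{"grip":5,"dp":[0,0,-0.08],"rotation":[0,0,0]},{"grip":5,"dp":[0,0,-0.1],"rotation":[0,0,0]}]' >/dev/null; python3 -c "from h import *;st()"
python3 -m creep '[{"grip":5,"dp":[0,0,-0.02],"rotation":[0,0,0]},{"grip":5,"dp":[0,0,-0.04],"rotation":[0,0,0]},{"grip":5,"dp":[0,0,-0.06],"rotation":[0,0,0]},{"grip":5,"dp":[0,0,-0.08],"rotation":[0,0,0]},{"grip":5,"dp":[0,0,-0.1],"rotation":[0,0,0]}]' >/dev/null; python3 -c "from h import *;st()"
```

```text
t 20.35 plate mm [22.1 -3.3] z 37.9 F lane/lat/z -8.16 -0.05 2.51 yaw err 0.0003 tilt [ 0.0001 -0.0028]
t 20.77 plate mm [22.  -3.3] z 38.0 F lane/lat/z -5.65 -0.11 0.04 yaw err 0.0002 tilt [ 0.     -0.0007]
```

```bash
python3 -m creep '[{"grip":5,"dp":[0,0,-0.02],"rotation":[0,0,0]},{"grip":5,"dp":[0,0,-0.04],"rotation":[0,0,0]},{"grip":5,"dp":[0,0,-0.06],"rotation":[0,0,0]},{"grip":5,"dp":[0,0,-0.08],"rotation":[0,0,0]},{"grip":5,"dp":[0,0,-0.1],"rotation":[0,0,0]}]' >/dev/null; python3 -c "from h import *;st()"
python3 -m creep '[{"grip":5,"dp":[0,0,-0.02],"rotation":[0,0,0]},{"grip":5,"dp":[0,0,-0.04],"rotation":[0,0,0]},{"grip":5,"dp":[0,0,-0.06],"rotation":[0,0,0]},{"grip":5,"dp":[0,0,-0.08],"rotation":[0,0,0]},{"grip":5,"dp":[0,0,-0.1],"rotation":[0,0,0]}]' >/dev/null; python3 -c "from h import *;st()"
```

```text
t 21.18 plate mm [22.  -3.3] z 38.2 F lane/lat/z -4.29 0.12 -1.92 yaw err 0.0002 tilt [0.     0.0012]
t 21.60 plate mm [21.9 -3.3] z 38.9 F lane/lat/z -3.03 -0.48 -1.5 yaw err 0.0002 tilt [-0.      0.0032]
```

```bash
python3 -m creep '[{"grip":5,"dp":[0,0,-0.02],"rotation":[0,0,0]},{"grip":5,"dp":[0,0,-0.04],"rotation":[0,0,0]},{"grip":5,"dp":[0,0,-0.06],"rotation":[0,0,0]},{"grip":5,"dp":[0,0,-0.08],"rotation":[0,0,0]},{"grip":5,"dp":[0,0,-0.1],"rotation":[0,0,0]}]' >/dev/null; python3 -c "from h import *;st()"
python3 -m creep '[{"grip":5,"dp":[0,0,-0.02],"rotation":[0,0,0]},{"grip":5,"dp":[0,0,-0.04],"rotation":[0,0,0]},{"grip":5,"dp":[0,0,-0.06],"rotation":[0,0,0]},{"grip":5,"dp":[0,0,-0.08],"rotation":[0,0,0]},{"grip":5,"dp":[0,0,-0.1],"rotation":[0,0,0]}]' >/dev/null; python3 -c "from h import *;st()"
python3 -m creep '[{"grip":5,"dp":[0,0,-0.03],"rotation":[0,0,0]},{"grip":5,"dp":[0,0,-0.06],"rotation":[0,0,0]},{"grip":5,"dp":[0,0,-0.09],"rotation":[0,0,0]},{"grip":5,"dp":[0,0,-0.12],"rotation":[0,0,0]},{"grip":5,"dp":[0,0,-0.15],"rotation":[0,0,0]}]' >/dev/null; python3 -c "from h import *;st();look('v9');pinfit('v9',.02)"
```

```text
t 22.02 plate mm [21.7 -3.4] z 39.4 F lane/lat/z -0.19 0.61 0.39 yaw err 0.0003 tilt [-0.0002  0.0049]
t 22.43 plate mm [19.4 -3.3] z 38.6 F lane/lat/z -0.08 0.07 0.29 yaw err 0.0002 tilt [-0.      0.0023]
t 22.85 plate mm [17.8 -3.3] z 38.5 F lane/lat/z 0.53 0.5 -0.23 yaw err 0.0002 tilt [0.    0.002]
358 pin axis x at y=0 mm 48.6 skew rad -0.022 z 35.9 y range [-51.2  36.9] rms mm 1.55
```

View pics/v9c.png

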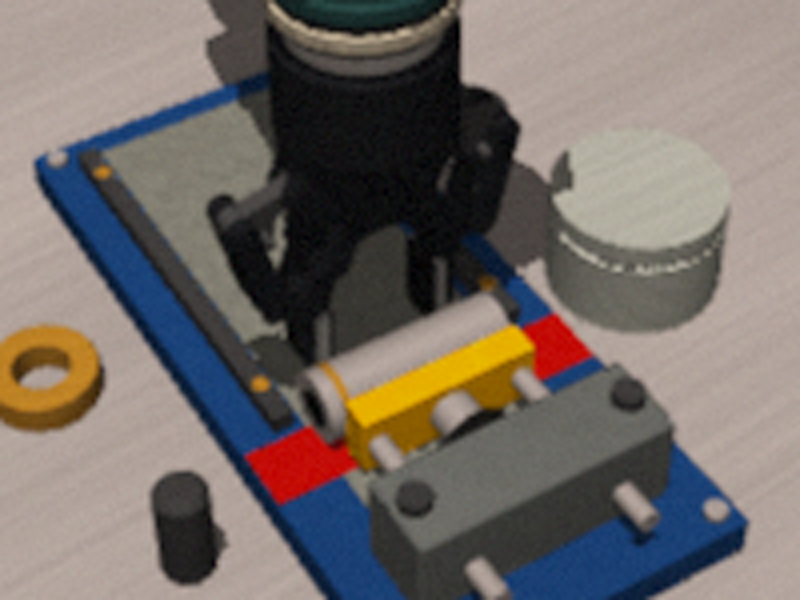

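```bash
python3 -m creep '[{"grip":5,"dp":[0,0,-0.3],"rotation":[0,0,0]},{"grip":5,"dp":[0,0,-0.8],"rotation":[0,0,0]},{"grip":5,"dp":[0,0,-1.4],"rotation":[0,0,0]},{"grip":5,"dp":[0,0,-2.2],"rotation":[0,0,0]},{"grip":5,"dp":[0,0,-3],"rotation":[0,0,0]}]' >/dev/null
python3 -m creep '[{"grip":5,"dp":[0,0,-1],"rotation":[0,0,0]},{"grip":5,"dp":[-1.5,0,-2.5],"rotation":[0,0,0]},{"grip":5,"dp":[-4.5,0,-4],"rotation":[0,0,0]},{"grip":5,"dp":[-8,0,-5.5],"rotation":[0,0,0]},{"grip":5,"dp":[-11,0,-6.5],"rotation":[0,0,0]}]' >/dev/null
python3 -m creep '[{"grip":5,"dp":[-2,0,-1],"rotation":[0,0,0]},{"grip":5,"dp":[-4,0,-2],"rotation":[0,0,0]},{"grip":5,"dp":[-6,0,-3],"rotation":[0,0,0]},{"grip":5,"dp":[-7,0,-3],"rotation":[0,0,0]},{"grip":5,"dp":[-7,0,-3],"rotation":[0,0,0]}]' >/dev/null
python3 -c "
from h import *
st();look('v10');pinfit('v10',.02);grab('wrist','w10');grab('side','s10')
W=np.load('pics/w10.npz')"
```

```text
t 24.15 plate mm [-106.4   -3.5] z 221.1 F lane/lat/z 0.63 0.19 0.98 yaw err 0.0001 tilt [-0.0005  0.008 ]
349 pin axis x at y=0 mm 49.1 skew rad 0.0063 z 35.7 y range [-51.4  37.3] rms mm 1.06
```

View pics/w10.png

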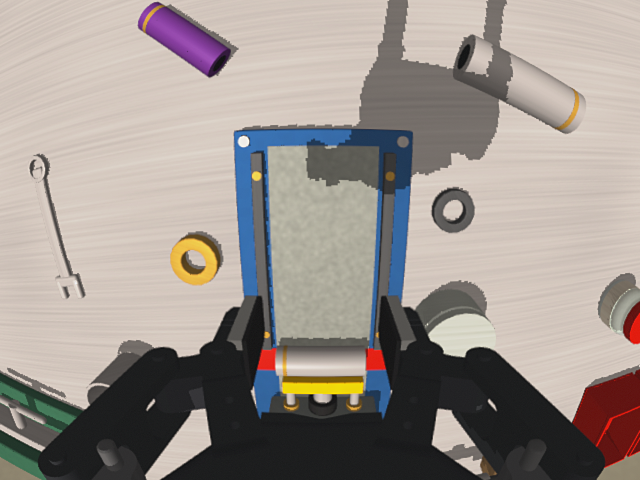

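View pics/v10c.png

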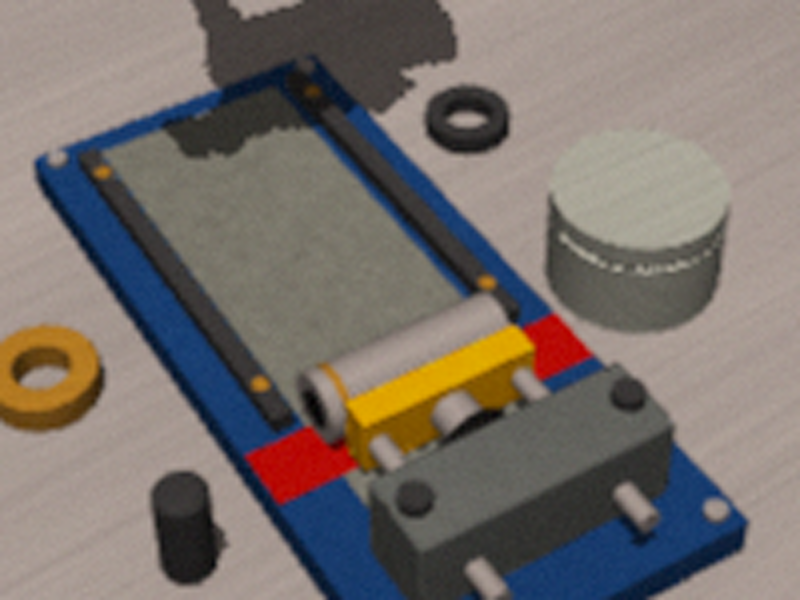

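View pics/s10.png

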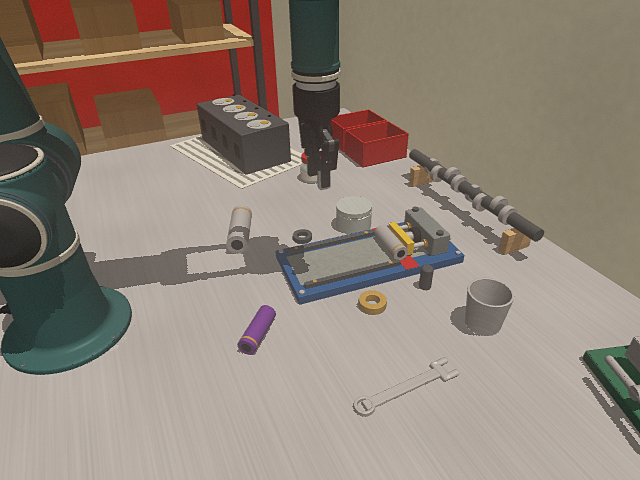

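Run:
```python
from h import *
W=np.load('pics/w10.npz')
for u in range(280,366,12):
  Q=[];S=[]
  for v in range(335,400):
    q=atd(W,u,v,True);r=W['im'][v,u].astype(int);yel=r[0]-r[2]>60 and r[1]>60
    a=pl(q)
    if yel and q[2]>.045: S.append(a[0])
    elif q[2]>.044 and not yel: Q.append(np.r_[a,q[2]])
  Q=np.array(Q)
  from scipy.optimize import least_squares
  s=least_squares(lambda k:np.hypot(Q[:,0]-k[0],Q[:,2]-.036)-.016,[.05],loss='soft_l1',f_scale=.001)
  print(u,(Q[:,1].mean()*1e3).round(1),'axis x',(s.x[0]*1e3).round(2),'shoe top near edge',(min(S)*1e3).round(1) if S else None,(max(S)*1e3).round(1) if S else None)
a=cv2.imread('pics/w10.png')[325:425,255:395];cv2.imwrite('pics/c10.png',cv2.resize(a,(798,570),interpolation=2))
grab('scene','v11');pinfit('v11',.02);st()
```

```text
280 -43.3 axis x 47.13 shoe top near edge None None
292 -31.4 axis x 46.94 shoe top near edge 63.4 79.0
304 -19.2 axis x 46.93 shoe top near edge 63.1 79.1
316 -7.2 axis x 49.08 shoe top near edge -188.1 76.5
328 4.5 axis x 48.52 shoe top near edge 63.7 78.8
340 16.6 axis x 47.29 shoe top near edge 63.2 79.2
352 28.7 axis x 46.91 shoe top near edge -188.1 78.4
364 40.7 axis x 47.24 shoe top near edge None None
345 pin axis x at y=0 mm 48.9 skew rad 0.0039 z 35.8 y range [-50.8  37.5] rms mm 0.97
t 24.35 plate mm [-108.2   -3.3] z 216.6 F lane/lat/z 0.01 -0.58 0.39 yaw err 0.0002 tilt [ 0.0002 -0.0005]
```

View pics/c10.png

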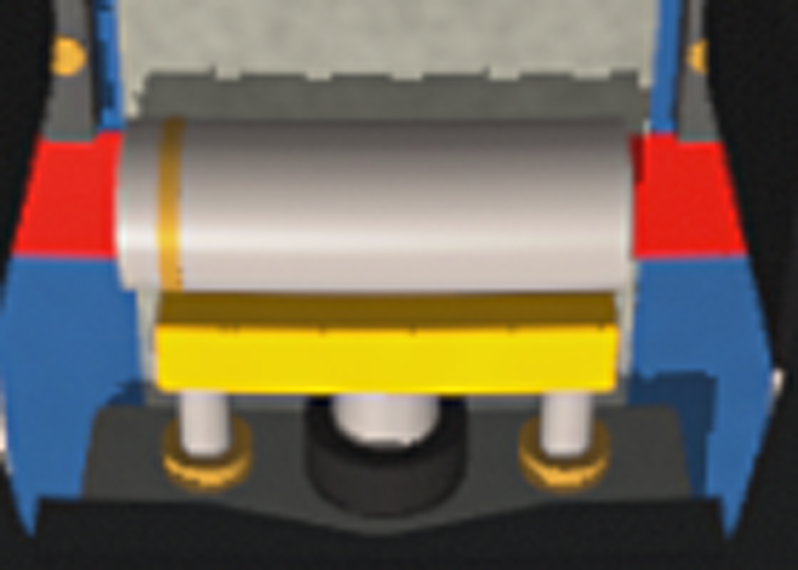

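```bash
python3 -c "from h import *;print(bot.finish_job())"
```

```text
the job is handed in; nothing more can be done
None
```

I rolled the 90 mm steel pin along the lane, squarely, with the backs of two half-open fingers. It went at about 12–17 mm/s and slower near the shoe. It carried the shoe about 22 mm, until the push climbed from about 4 N to 10 N with almost no further travel, which I took as the buffer. I then held about 10–12 N at the wrist for roughly two seconds, eased off slowly and backed clear, handing in at about 24 s on the robot's clock.

**Last checks:**
- **Pin against the shoe:** the pin's centre lies at plate x of about 47–49 mm, inside the red band. In the wrist view its front meets the shoe face to within a few tenths of a millimetre.
- **Square and still:** the final skew is about 0.004 rad, and the pin did not move between the last two pictures.
- **Bystanders:** they look undisturbed in the final pictures; I did not measure their positions.

**What was less clean:**
- **Pin position:** the cameras disagree by about 2 mm, at 47 mm from the wrist and 49 mm from the scene camera.
- **Mid-job skew:** scene-camera fits taken with the fingers partly hiding the pin gave skews of about -0.02 rad. I gave these less weight than the clear view at the end.
- **Vertical force:** while holding the pin, the tool tipped very slightly, adding about 5 N of vertical force. As I eased off it briefly reversed to about -2 N, and the pin's height did not change.

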